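# Empty the grinding barrel into its catch pan

## Robot

A 6-joint arm with a two-finger parallel gripper is mounted at the origin on a cart in front of the work surface, level with it; the furniture and walls round the work are solid. World frame = base frame: x ahead of the robot, y to its left, z up, the work surface at z = 0. Lengths are in m, angles in rad, forces in N, time in s.
With the tool pointing down it reaches from about 0.375 to 0.9 m from the base axis. Payload 3.1 kg.
Tool frame: the origin (TCP) lies between the finger pads; the fingertips stand 17 mm ahead of it and the grasp point (between the pads) lies 2 mm behind it; z points along the fingers, y is the line along which they close (so a half turn about z gives the same grasp; the last joint's range is limited). The gripper opens to 85 mm and grips with 20 to 120 N. Pads are 22 mm wide; open, the fingers measure 114 mm over their backs; the gripper's body (76 mm by 85 mm) begins 54 mm behind the grasp point. The pads swing forward as they close: fully open they stand 13 mm farther back than shut.
Start: joints at [-1.284, 0.527, 1.433, -0, 1.181, -0.178], TCP at [0.28, -0.559, 0.248] pointing down, gripper open.
Joint ranges: [-3.08, 3.08], [-0.75, 2.2], [0.22, 2.44], [-1.43, 4.57], [0, 2.65], [-2.85, 2.85]. Speed limits (rad/s): [2.79, 2.79, 3.14, 3.14, 3.14, 3.14].

## Interface

Orientations are given as a unit quaternion [x, y, z, w].
In Python, from station import sense, vision, order gives the robot as it stands.
- The arm moves only by the shell command python3 -m crank 'ROWS' [OPENING] [FORCE]. ROWS is JSON, a list of rows, each an object with "dp": the shift along the world's x, y, z in units of 30 mm (1.0 is 30 mm), a list of three; "angular": the turn, a rotation vector about the world's x, y, z in degrees, a list of three. In form: [{"dp": [dx, dy, dz], "angular": [ax, ay, az]}, ...]. A call has 1 to 20 rows; each row shifts and turns the commanded pose from where the row before left it; what a row does not reach is not made up. A row lasts 1/10 s, in which the tool goes at most 50 mm and 8.59 degrees, less where a joint would pass 70% of its speed; a pose out of reach is approached as far as the arm can. A call is refused whole if a number of a shift passes 1 or a number of a turn 8.59, either way. A call with a gripper value outside its range is refused whole. OPENING is the closure, from 0 (fully open) to 1 (shut), set as the call begins (- or left out, the last holds). The fingers move at their own pace and stop on an object; FORCE is the grip in N (left out, the last holds). Time passes only in rows, so rows that do not move let the fingers close. It gives the time, the measured TCP pose, the force, the opening and the grip force at its end, in the units of the state.
- sense(): the state, without advancing time (a new reading comes with each control period).
- vision.snapshot(name): name is "side" or "top"; returns a dict with "image" (480x640x3 uint8, blue, green, red), "range_z" (480x640 float32, m along the optical axis (not along the pixel's ray), 0 where there is no reading), "mtx" (3x3 intrinsics, pixels), "dist" ([k1, k2, p1, p2, k3] as OpenCV has them; the pictures are not rectified), "pose" (4x4, takes a point from camera to world coordinates). Camera axes: x right, y down, z forward; pixel columns grow to the right and rows downward; lengths in m; the calibration is good to about 2 mm. A picture is of the moment at which its call begins.
- order.sign_off(): hands the job in; it is judged then, once.
The state is a dict: "t": time; "q": joint angles; "qd": joint speeds; "tau": joint torques, N m; "tcp_pos": TCP position; "tool_rot": TCP orientation; "force": force on the tool from outside, world axes, zero at the start; "ft_torque": the same for the moment, N m; "finger_gap": opening from 0.0 (shut) to 1.0 (fully open); "gripper_force": force on a finger pad.
Only numpy, scipy, OpenCV 4.12 (cv2) and the standard library are available. Lean on these libraries where they do the work, as an engineer would, in place of code of your own. Each camera call takes 0.05 s, during which the arm holds its last target. There are 200 camera calls.

## Task

The grinding run is over: push the steel catch pan by its handle in under the barrel from the open side until it meets the stop rail, then turn the barrel by its crank until its open port faces straight down and all four grinding balls have dropped into the pan. Then turn the barrel back until the port faces straight up, ready for the next load. No ball may fall onto the bench, and the cover, timer, jar and oil bottle must stay where they are.

Things in the scene. Friction and masses are not known exactly. Their poses are not given: they have to be found in the camera images.
- cradle: fixed blue bent-tube cradle, 164 x 210 mm, 162 high. Origin on the bench under the barrel's middle; x along the barrel (crank end at -x), y across, z up. Barrel axis level, 140 above the bench. Trestles with 16 high foot bars at x = +-75 (ends y = +-105) leave a lane 136 wide (inner faces x = +-68), open at -y
- rail (a point): middle of the inner face of the cradle's blue stop rail (30 high), which closes the lane at +y: at (0, 90, 20) mm in the cradle's frame; axes as the cradle's
- barrel (a joint): turn of the barrel, rad: 0 = port straight up, pi = straight down, limits -0.5 and 3.5; growing moves the barrel's top to the cradle's +y. A stiff bearing (0.22 N m, about 4 N at the grip) holds it where it is left. Crank grip's middle in the cradle's frame, mm: x = -132, y = -60 cos(q + 30 deg), z = 140 + 60 sin(q + 30 deg)
- port (a point): middle of the barrel's open port, one whole face (100 x 63 mm) of the hexagonal grey barrel, 60 from its axis; z of this frame looks out of the port. Barrel 100 long inside, 126 across corners; aluminium end discs of diameter 148, lowest point 66 above the bench. The balls roll out from about 2.1 rad
- crank_grip (a point): middle of the crank's black grip, a freely spinning sleeve, diameter 21, length 66, its axis along the cradle's x, 60 from the barrel's axis; the crank arm is 36 mm away towards the barrel, the other end is free. Pinch it from above, fingers on its two sides, and lead it round over the top, the tool kept pointing down
- pan: loose steel catch pan, about 300 g, 108 (x) x 180 (y) mm, 54 high with its rim, walls 4, inner floor 10 above the bench, on black skids; origin under its middle. Handle at its -y end. Home it lies at the cradle's origin, axes as the cradle's, +y wall on the stop rail, 12 clear below the end discs. Slide it, do not lift it
- pan_handle (a point): middle of the pan's black handle, 18 wide x 18 high and 78 long (along the pan's y), at (0, -146, 34) mm in the pan's frame; axes as the pan's
- ball_0: white ceramic grinding ball, diameter 30, 55 g, origin at its centre; at the start it lies loose inside the barrel
- ball_1: white ceramic grinding ball, diameter 30, 55 g, origin at its centre; at the start it lies loose inside the barrel
- ball_2: white ceramic grinding ball, diameter 30, 55 g, origin at its centre; at the start it lies loose inside the barrel
- ball_3: white ceramic grinding ball, diameter 30, 55 g, origin at its centre; at the start it lies loose inside the barrel
- cover: bystander: grey cover of the port with a steel bow handle, 116 x 60 x 34 mm, lying on the bench; origin under its middle
- timer: bystander: white bench timer 52 x 72 x 34 mm; origin under its middle
- specimen_jar: bystander: white jar with green lid, diameter 117, 165 high; origin under its middle
- oil_bottle: bystander: small amber bottle with black cap, 31 x 32 x 68 mm; origin under its middle

How it is judged:
On the way, in this order (a step that is already met when the one before it is completed fails the run):
1. the pan lies home in the lane under the barrel, against the stop rail, while the port still faces up (y of pan in the frame of cradle between -0.012 and 0.008 m and x of pan in the frame of cradle between -0.018 and 0.018 m and angle between the y axis of pan and the y axis of cradle, either way round below 0.15 rad and height (world z) of pan below 0.008 m and value of joint barrel between -0.6 and 0.6 rad), for 0.3 s.
2. the port faces down and all four balls lie in the pan (x of ball_0 in the frame of pan between -0.052 and 0.052 m and y of ball_0 in the frame of pan between -0.088 and 0.088 m and z of ball_0 in the frame of pan between 0.015 and 0.045 m and x of ball_1 in the frame of pan between -0.052 and 0.052 m and y of ball_1 in the frame of pan between -0.088 and 0.088 m and z of ball_1 in the frame of pan between 0.015 and 0.045 m and x of ball_2 in the frame of pan between -0.052 and 0.052 m and y of ball_2 in the frame of pan between -0.088 and 0.088 m and z of ball_2 in the frame of pan between 0.015 and 0.045 m and x of ball_3 in the frame of pan between -0.052 and 0.052 m and y of ball_3 in the frame of pan between -0.088 and 0.088 m and z of ball_3 in the frame of pan between 0.015 and 0.045 m and y of pan in the frame of cradle between -0.012 and 0.008 m and x of pan in the frame of cradle between -0.018 and 0.018 m and angle between the y axis of pan and the y axis of cradle, either way round below 0.15 rad and height (world z) of pan below 0.008 m and value of joint barrel between 2.84 and 3.45 rad), for 0.2 s.
At the end, for the whole second after the job is handed in: the barrel rests with its port straight up (within 0.25 rad), all four balls lie in the pan, and the pan lies flat and square (within 0.15 rad) in the lane, its end within 12 mm of the stop rail (x of ball_0 in the frame of pan between -0.052 and 0.052 m and y of ball_0 in the frame of pan between -0.088 and 0.088 m and z of ball_0 in the frame of pan between 0.015 and 0.045 m and x of ball_1 in the frame of pan between -0.052 and 0.052 m and y of ball_1 in the frame of pan between -0.088 and 0.088 m and z of ball_1 in the frame of pan between 0.015 and 0.045 m and x of ball_2 in the frame of pan between -0.052 and 0.052 m and y of ball_2 in the frame of pan between -0.088 and 0.088 m and z of ball_2 in the frame of pan between 0.015 and 0.045 m and x of ball_3 in the frame of pan between -0.052 and 0.052 m and y of ball_3 in the frame of pan between -0.088 and 0.088 m and z of ball_3 in the frame of pan between 0.015 and 0.045 m and y of pan in the frame of cradle between -0.012 and 0.008 m and x of pan in the frame of cradle between -0.018 and 0.018 m and angle between the y axis of pan and the y axis of cradle, either way round below 0.15 rad and height (world z) of pan below 0.008 m and value of joint barrel between -0.25 and 0.25 rad and velocity of joint barrel between -0.05 and 0.05 rad/s and linear speed of pan below 0.01 m/s); the robot touches nothing.
It fails at once if a ball falls onto the bench (height (world z) of any of ball_0, ball_1, ball_2, ball_3 below 0.019 m).
It fails at once if a bystander (cover, timer, jar, oil bottle) is shifted by more than 30 mm (distance of any of cover, timer, specimen_jar, oil_bottle from where it was at the start of the episode above 0.03 m).
It also fails if it takes over 69 s, if anything falls off the work surface, if the arm or the gripper's body presses on something with over 40 N, if the wrist force passes 120 N, or if a joint passes its speed limit or range.

## Working session

There is one attempt and no reset: what is moved stays moved. The work goes in short steps, Python scripts to look and compute and a shell command to move; the robot and the scene stay as the last step left them, time stands still between calls to the robot, and variables do not carry over. Pictures are saved under pics/ and viewed, at most 10 in all, crops included, and the job is handed in when it is done.

```bash
mkdir -p pics; ls
cat > h.py <<'E'
import numpy as np, cv2
from station import sense, vision, order
def snap(n,f=None):
    s=vision.snapshot(n)
    if f: cv2.imwrite('pics/'+f,s['image'])
    return s
def cloud(s):
    z=s['range_z']; v,u=np.mgrid[:480,:640]
    p=cv2.undistortPoints(np.stack([u,v],-1).reshape(-1,1,2).astype(np.float32),s['mtx'],np.array(s['dist'])).reshape(480,640,2)
    P=np.dstack([p[...,0]*z,p[...,1]*z,z]); T=s['pose']
    W=P@T[:3,:3].T+T[:3,3]; W[z==0]=np.nan
    return W
E
python3 - <<'E'
from h import *
for n in('top','side'):
    s=snap(n,n+'0.png'); np.savez(n+'0.npz',**s); print(n,s['pose'].round(3).tolist())
print(sense())
E
```

```text
pics
top [[-0.027, -0.995, 0.097, 0.431], [-0.999, 0.025, -0.026, -0.017], [0.024, -0.097, -0.995, 1.401], [0.0, 0.0, 0.0, 1.0]]
side [[-0.592, -0.35, 0.726, -0.389], [-0.806, 0.258, -0.533, 0.678], [-0.0, -0.901, -0.435, 0.705], [0.0, 0.0, 0.0, 1.0]]
{'t': 0.1, 'q': array([-1.28451766e+00,  5.28404319e-01,  1.43377686e+00, -1.94319910e-05,
        1.18140338e+00, -1.78484923e-01]), 'qd': array([ 0.00077669, -0.00115993, -0.00189638,  0.0018313 ,  0.00182138,
        0.00069546]), 'tau': array([-1.80542511e-04, -4.43305993e+01, -1.78586125e+01, -1.68026068e-04,
        3.85581516e-03, -1.28875308e-05]), 'tcp_pos': array([ 0.2799862 , -0.55809109,  0.24741147]), 'tool_rot': array([ 9.73119304e-01,  2.30299433e-01, -6.26247370e-05, -9.94023532e-04]), 'force': array([-0.92417357,  0.58927283, -0.38717552]), 'ft_torque': array([-0.00948774,  0.00922712, -0.03808443]), 'gripper_force': 0.0, 'finger_gap': 1.0005193978015536}
```

View pics/top0.png

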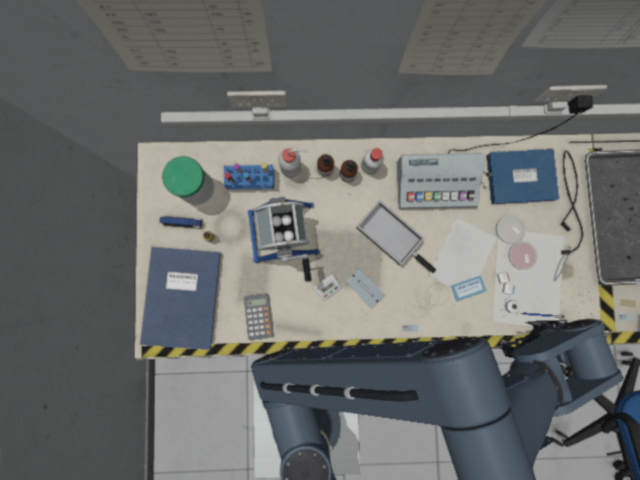

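View pics/side0.png

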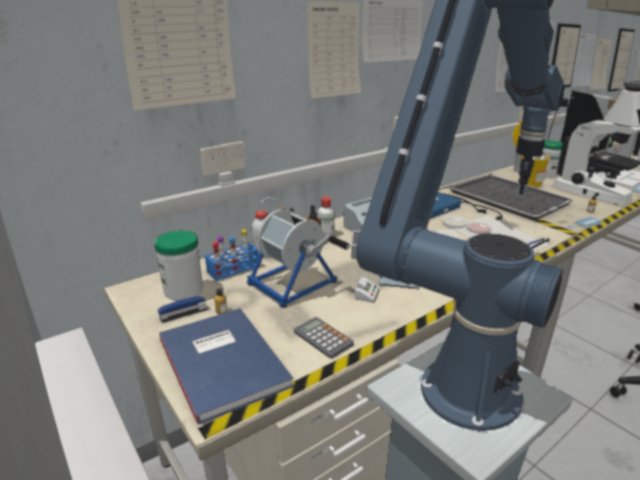

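Top: the cradle is at (283,230), its crank grip at (307,269) towards the robot. The pan is at (390,235), its handle at (425,262). The open side faces image right (-y world). The timer at (327,287) and cover at (365,288) lie close by.

Run:
```python
from h import *
s=dict(np.load('top0.npz')); W=cloud(s); im=s['image']; hsv=cv2.cvtColor(im,cv2.COLOR_BGR2HSV)
v,u=np.mgrid[:480,:640]
box=lambda a,b,c,d:(u>=a)&(u<=b)&(v>=c)&(v<=d)
blue=cv2.inRange(hsv,(100,120,50),(130,255,255))>0
m=blue&box(240,322,190,268)
P=W[m]; P=P[~np.isnan(P[:,0])]
lo=P[P[:,2]<.045]; print(len(P),len(lo))
r=cv2.minAreaRect((lo[:,:2]*1000).astype(np.float32)); print('cradle rect',r, cv2.boxPoints(r).round().tolist())
# pan: raised points
m=box(350,440,195,275)&(W[...,2]>.006)&(W[...,2]<.09); P=W[m]
r=cv2.minAreaRect((P[:,:2]*1000).astype(np.float32)); print('pan+handle',r,len(P))
dark=(hsv[...,2]<60)
m2=dark&box(410,440,245,276)&(W[...,2]>.02); Q=W[m2]; 
r=cv2.minAreaRect((Q[:,:2]*1000).astype(np.float32)); print('handle',Q.mean(0),r,len(Q))
m3=m&~dark&(u<425); P=W[m3&(W[...,2]>.04)]; r=cv2.minAreaRect((P[:,:2]*1000).astype(np.float32)); print('pan rim',r,len(P))
m2=dark&box(298,316,256,284)&(W[...,2]>.1); Q=W[m2]; r=cv2.minAreaRect((Q[:,:2]*1000).astype(np.float32));print('grip',Q.mean(0),Q[:,2].max(),r,len(Q))
c=cv2.resize(im[190:300,230:450],None,fx=3.6,fy=3.6,interpolation=cv2.INTER_CUBIC); cv2.imwrite('pics/crop0.png',c)
# top disc points
m=box(240,322,190,268)&(W[...,2]>.19); Q=W[m]; r=cv2.minAreaRect((Q[:,:2]*1000).astype(np.float32));print('barrel top',r,Q[:,2].max())
for n,b in dict(timer=(312,342,270,300),cover=(344,385,268,308)).items():
    Q=W[box(*b)&(W[...,2]>.01)&(W[...,2]<.09)]; print(n,cv2.minAreaRect((Q[:,:2]*1000).astype(np.float32)),Q[:,2].max())
```

```text
310 196
cradle rect ((586.0630493164062, 55.00598907470703), (157.57411193847656, 200.48931884765625), 5.617282390594482) [[498.0, 147.0], [517.0, -52.0], [674.0, -37.0], [655.0, 162.0]]
pan+handle ((571.875, -299.5697937011719), (284.3089904785156, 255.36155700683594), 88.51049041748047) 2971
handle [ 0.4775209  -0.37876547  0.04273287] ((477.3112487792969, -379.1841735839844), (66.84361267089844, 11.962138175964355), 48.20581817626953) 92
pan rim ((587.3748779296875, -276.4853515625), (209.6545867919922, 217.83761596679688), 86.98106384277344) 554
grip [ 0.46606331 -0.01373518  0.16997869] 0.17657075980527948 ((464.72454833984375, -13.641664505004883), (59.36520004272461, 15.498391151428223), 5.6480631828308105) 114
barrel top ((587.9570922851562, 53.19257736206055), (117.36497497558594, 108.13188171386719), 6.096873760223389) 0.22626350966063402
timer ((403.5449523925781, -82.84855651855469), (72.5653076171875, 71.79837799072266), 34.575531005859375) 0.04309733685733197
cover ((406.5325927734375, -194.8398895263672), (114.47056579589844, 59.84886932373047), 41.950313568115234) 0.04071426414481394
```

View pics/crop0.png

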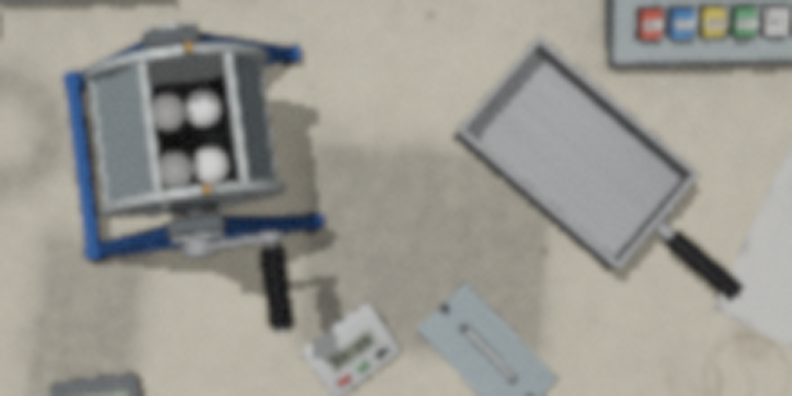

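Crop: the port is up with four balls showing, and the pan is about 42 deg off the lane direction. The cradle is at roughly (589,53) mm, yaw 5.5 deg. The pan handle is at (477,-379), yaw -42 deg. I'll move above the handle.

```bash
python3 -m crank '[{"dp":[0.8,0.72,-0.5],"angular":[0,0,2.7]},{"dp":[0.8,0.72,-0.5],"angular":[0,0,2.7]},{"dp":[0.8,0.72,-0.5],"angular":[0,0,2.7]},{"dp":[0.8,0.72,-0.5],"angular":[0,0,2.7]},{"dp":[0.8,0.72,-0.5],"angular":[0,0,2.7]},{"dp":[0.8,0.72,-0.5],"angular":[0,0,2.7]},{"dp":[0.8,0.72,-0.5],"angular":[0,0,2.7]},{"dp":[0.8,0.72,-0.5],"angular":[0,0,2.7]},{"dp":[0,0,0],"angular":[0,0,0]},{"dp":[0,0,0],"angular":[0,0,0]},{"dp":[0,0,0],"angular":[0,0,0]}]' 0 60
python3 - <<'E'
from h import *
s=dict(np.load('top0.npz')); W=cloud(s)
m=(W[...,2]>.03)&(W[...,2]<.15); m[:, :395]=0; m[:,490:]=0; m[:150]=0; m[215:]=0
Q=W[m]; print('device',np.nanmin(Q,0),np.nanmax(Q,0))
s=sense(); from scipy.spatial.transform import Rotation as R
print(s['tcp_pos'],R.from_quat(s['tool_rot']).as_matrix().round(3).tolist())
s=snap('side','side1.png'); t=snap('top'); cv2.imwrite('pics/s1.png',cv2.resize(s['image'][130:300,400:640],None,fx=3,fy=3))
E
```

```text
t: 1.2
tcp_pos: [0.4719, -0.3868, 0.1286]
tool_rot: [0.913, 0.408, -0.0, 0.0]
force: [0.5, -0.0, 0.2]
finger_gap: 0.998
gripper_force: 0.0
device [ 0.63155698 -0.60386992  0.03002603] [ 0.82563684 -0.28972772  0.11181792]
[ 0.47187123 -0.38679187  0.12864176] [[0.667, 0.745, 0.0], [0.745, -0.667, -0.001], [-0.001, 0.001, -1.0]]
```

View pics/s1.png

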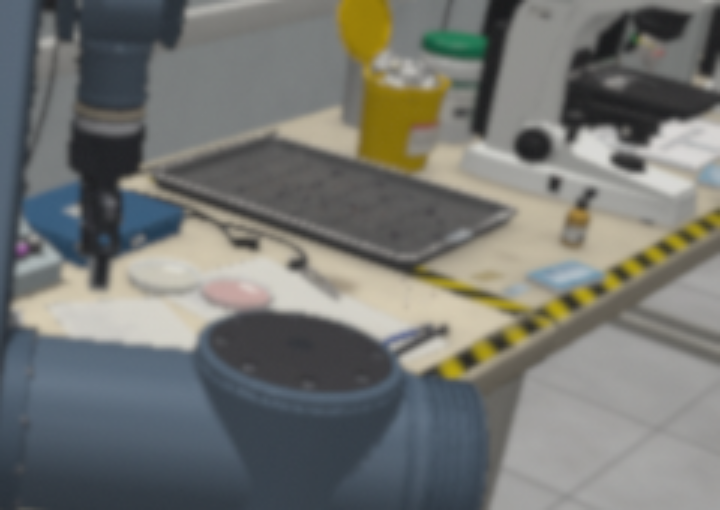

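```bash
python3 -m crank '[{"dp":[0.1,0.13,-0.7],"angular":[0,0,0]},{"dp":[0.2,0.25,-0.8],"angular":[0,0,0]},{"dp":[0.2,0.25,-0.8],"angular":[0,0,0]},{"dp":[0,0,-0.8],"angular":[0,0,0]},{"dp":[0,0,-0.1],"angular":[0,0,0]},{"dp":[0,0,0],"angular":[0,0,0]},{"dp":[0,0,0],"angular":[0,0,0]}]' 0 60
python3 - <<'E'
from h import *
s=snap('top');W=cloud(s)
im=s['image'][190:300,330:470]; cv2.imwrite('pics/t2.png',cv2.resize(im,None,fx=5,fy=5))
E
```

```text
t: 2.0
tcp_pos: [0.4875, -0.3683, 0.0336]
tool_rot: [0.913, 0.408, 0.0, 0.001]
force: [0.4, 0.0, -0.2]
finger_gap: 0.999
gripper_force: 0.0
```

View pics/t2.png

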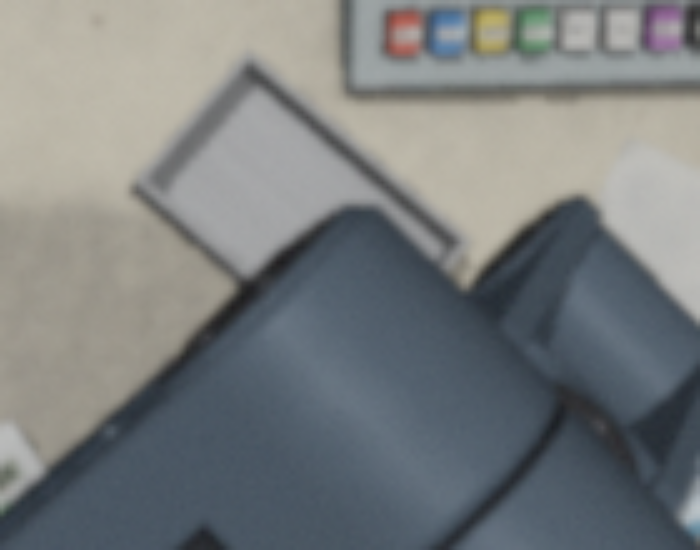

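The side view shows the gripper over the handle area. The top view has the arm hiding the handle and the pan unmoved. I'll close and test.

```bash
python3 -m crank '[{"dp":[0,0,0],"angular":[0,0,0]},{"dp":[0,0,0],"angular":[0,0,0]},{"dp":[0,0,0],"angular":[0,0,0]},{"dp":[0,0,0],"angular":[0,0,0]},{"dp":[0,0,0],"angular":[0,0,0]},{"dp":[0,0,0],"angular":[0,0,0]},{"dp":[0,0,0],"angular":[0,0,0]},{"dp":[0,0,0],"angular":[0,0,0]}]' 1 60
```

```text
t: 2.85
tcp_pos: [0.4876, -0.3674, 0.0327]
tool_rot: [0.913, 0.409, 0.0, 0.001]
force: [1.1, -1.4, 4.0]
finger_gap: 0.201
gripper_force: 59.2
```

```bash
python3 -m crank '[{"dp":[0.15,0.7,0],"angular":[0,0,0]},{"dp":[0.15,0.7,0],"angular":[0,0,0]},{"dp":[0.15,0.7,0],"angular":[0,0,0]},{"dp":[0.15,0.7,0],"angular":[0,0,0]},{"dp":[0.15,0.7,0],"angular":[0,0,0]},{"dp":[0.3,-0.07,0],"angular":[0,0,4.4]},{"dp":[0.3,-0.07,0],"angular":[0,0,4.4]},{"dp":[0.3,-0.07,0],"angular":[0,0,4.4]},{"dp":[0.3,-0.07,0],"angular":[0,0,4.4]},{"dp":[0.3,-0.07,0],"angular":[0,0,4.4]},{"dp":[0.36,0.05,0],"angular":[0,0,4.2]},{"dp":[0.36,0.05,0],"angular":[0,0,4.2]},{"dp":[0.36,0.05,0],"angular":[0,0,4.2]},{"dp":[0.36,0.05,0],"angular":[0,0,4.2]},{"dp":[0.36,0.05,0],"angular":[0,0,4.2]},{"dp":[0.36,0.05,0],"angular":[0,0,4.2]},{"dp":[0,0,0],"angular":[0,0,0]},{"dp":[0,0,0],"angular":[0,0,0]},{"dp":[0,0,0],"angular":[0,0,0]}]'
python3 - <<'E'
from h import *
s=snap('top');W=cloud(s); np.savez('top3.npz',**s)
cv2.imwrite('pics/t3.png',cv2.resize(s['image'][180:310,220:440],None,fx=3.6,fy=3.6))
E
```

```text
t: 4.75
tcp_pos: [0.6199, -0.2631, 0.0326]
tool_rot: [0.673, 0.739, 0.0, 0.0]
force: [2.5, 0.8, 4.0]
finger_gap: 0.2
gripper_force: 59.5
```

View pics/t3.png

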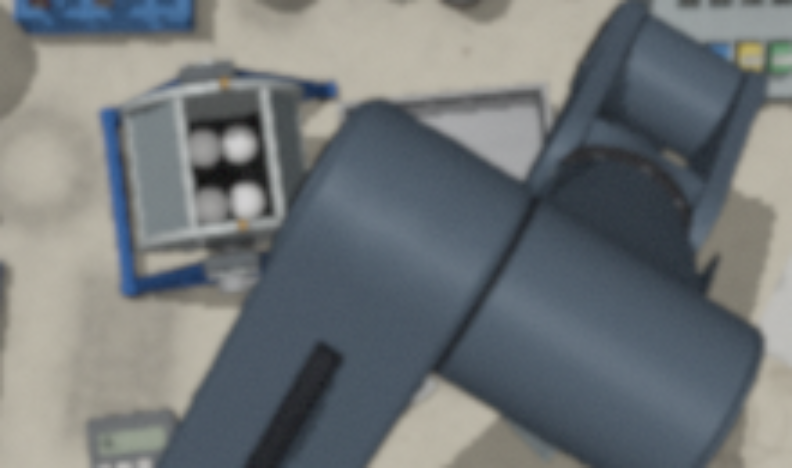

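Pan far edge runs from (405,100) to (545,88) in the crop. It's roughly aligned, with its front close to the foot end at (335,92). I'll check the lateral offset by numbers.

Run:
```python
from h import *
s=dict(np.load('top3.npz'));W=cloud(s)
th=np.radians(5.5);X=np.array([np.cos(th),np.sin(th)]);Y=np.array([-X[1],X[0]])
C=lambda P:np.c_[(P[:,:2]-[.589,.053])@X,(P[:,:2]-[.589,.053])@Y,P[:,2]]*1000
for u in range(318,372,4):
    col=W[196:216,u]; k=(col[:,2]>.035)&(col[:,2]<.07)
    if k.any(): print(u,C(col[k])[0].round(1),C(col[k])[:,0].round().max(), k.sum())
hsv=cv2.cvtColor(s['image'],cv2.COLOR_BGR2HSV); b=cv2.inRange(hsv,(100,120,50),(130,255,255))>0
b[:,:240]=0;b[:,316:]=0;b[:195]=0;b[265:]=0
Q=C(W[b]);Q=Q[(Q[:,2]<40)&(Q[:,2]>0)]
print('far foot',np.percentile(Q[Q[:,0]>60],[2,50,98],axis=0).round(),'near',np.percentile(Q[Q[:,0]<-60],[2,50,98],axis=0).round(),'rail y',np.percentile(Q[(abs(Q[:,0])<50)&(Q[:,1]>80)],[2,50,98],axis=0).round())
```

```text
318 [  56.3 -112.8   51.5] 56.0 3
330 [  54.4 -149.6   55.6] 54.0 3
334 [  53.  -161.8   55.1] 53.0 2
338 [  54.1 -174.2   58. ] 54.0 3
342 [  53.5 -186.9   52.8] 53.0 3
346 [  55.3 -199.7   51.9] 55.0 3
350 [  53.5 -211.8   53.6] 54.0 2
354 [  52.6 -224.5   50.2] 53.0 2
358 [  53.5 -236.6   54.5] 54.0 3
362 [  52.9 -249.7   49. ] 53.0 3
366 [  52.9 -260.8   59.3] 53.0 3
370 [  52.8 -274.5   50.4] 53.0 5
far foot [[ 60. -97.  14.]
 [ 71.  92.  29.]
 [ 77. 102.  37.]] near [[-81.  39.  17.]
 [-75.  95.  32.]
 [-61. 102.  35.]] rail y [[-47.  93.  23.]
 [  1.  98.  30.]
 [ 50. 102.  35.]]
```

```bash
python3 -m crank '[{"dp":[-0.064,0.663,0],"angular":[0,0,0]},{"dp":[-0.064,0.663,0],"angular":[0,0,0]},{"dp":[-0.064,0.663,0],"angular":[0,0,0]},{"dp":[-0.064,0.663,0],"angular":[0,0,0]},{"dp":[-0.064,0.663,0],"angular":[0,0,0]},{"dp":[-0.064,0.663,0],"angular":[0,0,0]},{"dp":[-0.064,0.663,0],"angular":[0,0,0]},{"dp":[-0.064,0.663,0],"angular":[0,0,0]},{"dp":[-0.03,0.3,0],"angular":[0,0,0]},{"dp":[-0.015,0.15,0],"angular":[0,0,0]},{"dp":[-0.01,0.1,0],"angular":[0,0,0]},{"dp":[-0.01,0.1,0],"angular":[0,0,0]},{"dp":[0,0,0],"angular":[0,0,0]}]'
```

```text
t: 6.1
tcp_pos: [0.6016, -0.0835, 0.0326]
tool_rot: [0.672, 0.74, -0.0, -0.0]
force: [-0.1, -3.0, 5.1]
finger_gap: 0.201
gripper_force: 59.7
```

```bash
python3 -m crank '[{"dp":[-0.005,0.08,0],"angular":[0,0,0]},{"dp":[-0.005,0.08,0],"angular":[0,0,0]},{"dp":[0,0,0],"angular":[0,0,0]}]'; python3 -m crank '[{"dp":[-0.005,0.08,0],"angular":[0,0,0]},{"dp":[0,0,0],"angular":[0,0,0]}]'
```

```text
t: 6.4
tcp_pos: [0.6013, -0.079, 0.0327]
tool_rot: [0.672, 0.74, -0.0, 0.0]
force: [1.3, -3.0, 5.6]
finger_gap: 0.199
gripper_force: 59.8
t: 6.6
tcp_pos: [0.6012, -0.0767, 0.0327]
tool_rot: [0.673, 0.74, -0.0, 0.0]
force: [1.0, -4.3, 6.0]
finger_gap: 0.196
gripper_force: 59.8
```

```bash
python3 -m crank '[{"dp":[-0.005,0.08,0],"angular":[0,0,0]},{"dp":[0,0,0],"angular":[0,0,0]}]'; python3 -m crank '[{"dp":[-0.005,0.08,0],"angular":[0,0,0]},{"dp":[0,0,0],"angular":[0,0,0]}]'
python3 - <<'E'
from h import *
s=snap('top');W=cloud(s); np.savez('top4.npz',**s)
th=np.radians(5.5);X=np.array([np.cos(th),np.sin(th)]);Y=np.array([-X[1],X[0]])
P=W.reshape(-1,3); c=np.c_[(P[:,:2]-[.589,.053])@X,(P[:,:2]-[.589,.053])@Y,P[:,2]]*1000
c=c.reshape(480,640,3)
k=(c[...,2]>40)&(c[...,2]<62)&(abs(c[...,0])<75)&(c[...,1]>-140)&(c[...,1]<140)
Q=c[k]; print(len(Q)); 
for lo in range(-130,120,10):
    q=Q[(Q[:,1]>=lo)&(Q[:,1]<lo+10)]
    if len(q):print(lo,len(q),q[:,0].min().round(),q[:,0].max().round())
E
```

```text
t: 6.8
tcp_pos: [0.6012, -0.0747, 0.0327]
tool_rot: [0.672, 0.74, -0.0, 0.0]
force: [-0.4, -4.7, 5.5]
finger_gap: 0.199
gripper_force: 59.7
t: 7.0
tcp_pos: [0.6026, -0.0742, 0.0327]
tool_rot: [0.672, 0.741, -0.0, 0.003]
force: [1.8, -8.9, 1.7]
finger_gap: 0.201
gripper_force: 58.9
35
-100 1 10.0 10.0
-90 1 25.0 25.0
-80 3 69.0 74.0
80 25 15.0 55.0
90 5 22.0 53.0
```

Firm contact: y force is rising and the pan's front wall is seen at y_c≈90. Now release, rise and go over the crank grip.

```bash
python3 -m crank '[{"dp":[0,-0.03,0],"angular":[0,0,0]},{"dp":[0,0,0],"angular":[0,0,0]},{"dp":[0,0,0],"angular":[0,0,0]},{"dp":[0,0,0],"angular":[0,0,0]},{"dp":[0,0,0],"angular":[0,0,0]},{"dp":[0,0,0.5],"angular":[0,0,0]},{"dp":[0,0,0.9],"angular":[0,0,0]},{"dp":[0,0,0.9],"angular":[0,0,0]},{"dp":[0,0,0.9],"angular":[0,0,0]},{"dp":[0,0,0.9],"angular":[0,0,0]},{"dp":[0,0,0.9],"angular":[0,0,0]},{"dp":[0,0,0.9],"angular":[0,0,0]},{"dp":[0,0,0.9],"angular":[0,0,0]},{"dp":[0,0,0.9],"angular":[0,0,0]}]' 0
python3 -m crank '[{"dp":[-0.4,0.18,0],"angular":[0,0,-7.5]},{"dp":[-0.4,0.18,0],"angular":[0,0,-7.5]},{"dp":[-0.4,0.18,0],"angular":[0,0,-7.5]},{"dp":[-0.4,0.18,0],"angular":[0,0,-7.5]},{"dp":[-0.4,0.18,0],"angular":[0,0,-7.5]},{"dp":[-0.4,0.18,0],"angular":[0,0,-7.5]},{"dp":[-0.4,0.18,0],"angular":[0,0,-7.5]},{"dp":[-0.4,0.18,0],"angular":[0,0,-7.5]},{"dp":[-0.4,0.18,0],"angular":[0,0,-7.5]},{"dp":[-0.4,0.18,0],"angular":[0,0,-7.5]},{"dp":[-0.4,0.18,0],"angular":[0,0,-7.5]},{"dp":[-0.4,0.18,0],"angular":[0,0,-7.5]},{"dp":[0,0,0],"angular":[0,0,0]},{"dp":[0,0,0],"angular":[0,0,0]}]'
python3 - <<'E'
from h import *
s=snap('side'); cv2.imwrite('pics/s5.png',cv2.resize(s['image'][150:330,200:420],None,fx=3.3,fy=3.3))
t=snap('top'); cv2.imwrite('pics/t5.png',t['image'])
E
```

```text
t: 8.45
tcp_pos: [0.601, -0.0736, 0.2657]
tool_rot: [0.673, 0.74, 0.0, 0.0]
force: [-0.4, 0.8, -0.6]
finger_gap: 1.002
gripper_force: 0.0
t: 9.85
tcp_pos: [0.4578, -0.009, 0.2642]
tool_rot: [0.999, 0.049, 0.001, 0.0]
force: [-0.1, -0.3, 0.0]
finger_gap: 0.998
gripper_force: 0.0
```

View pics/s5.png

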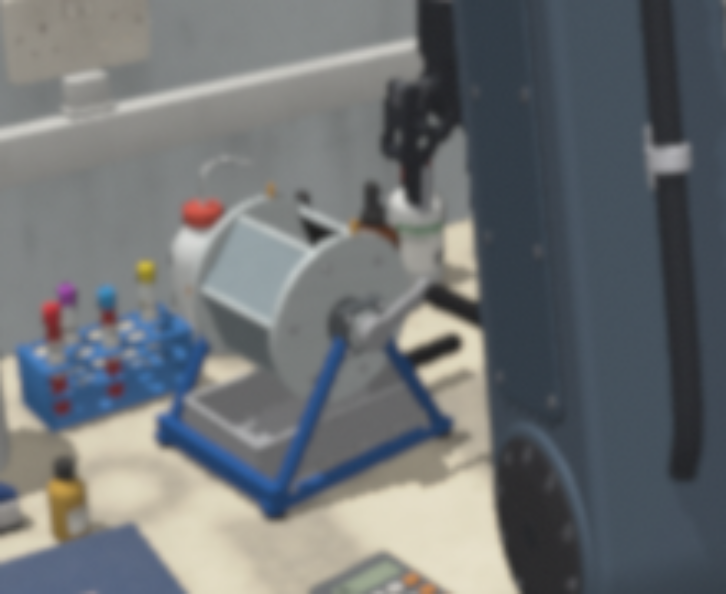

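The pan lies home against the rail with its handle at (440,350), and the crank grip at (455,305) is below the gripper. Descend and pinch.

```bash
python3 -m crank '[{"dp":[0,-0.05,-0.6],"angular":[0,0,0]},{"dp":[0,0,-0.7],"angular":[0,0,0]},{"dp":[0,0,-0.7],"angular":[0,0,0]},{"dp":[0,0,-0.7],"angular":[0,0,0]},{"dp":[0,0,-0.45],"angular":[0,0,0]},{"dp":[0,0,0],"angular":[0,0,0]},{"dp":[0,0,0],"angular":[0,0,0]}]'
python3 -m crank '[{"dp":[0,0,0],"angular":[0,0,0]},{"dp":[0,0,0],"angular":[0,0,0]},{"dp":[0,0,0],"angular":[0,0,0]},{"dp":[0,0,0],"angular":[0,0,0]},{"dp":[0,0,0],"angular":[0,0,0]},{"dp":[0,0,0],"angular":[0,0,0]},{"dp":[0,0,0],"angular":[0,0,0]}]' 1 40
```

```text
t: 10.65
tcp_pos: [0.4581, -0.0108, 0.1688]
tool_rot: [0.999, 0.048, 0.0, 0.0]
force: [-0.4, 0.4, 1.0]
finger_gap: 1.001
gripper_force: 0.0
t: 11.35
tcp_pos: [0.4579, -0.0133, 0.1696]
tool_rot: [0.999, 0.049, 0.0, 0.003]
force: [-2.6, -10.4, 2.6]
finger_gap: 0.226
gripper_force: 39.4
```

Run:
```python
import numpy as np
A=np.radians(np.arange(28,213,10.)); y=-2*np.cos(A); z=2*np.sin(A)
for a,dy,dz in zip(np.degrees(A[1:]),np.diff(y),np.diff(z)): print(int(round(a)),[round(-.096*dy,3),round(.995*dy,3),round(dz,3)])
```

```text
38 [np.float64(-0.018), np.float64(0.189), np.float64(0.292)]
48 [np.float64(-0.023), np.float64(0.237), np.float64(0.255)]
58 [np.float64(-0.027), np.float64(0.277), np.float64(0.21)]
68 [np.float64(-0.03), np.float64(0.309), np.float64(0.158)]
78 [np.float64(-0.032), np.float64(0.332), np.float64(0.102)]
88 [np.float64(-0.033), np.float64(0.344), np.float64(0.042)]
98 [np.float64(-0.033), np.float64(0.346), np.float64(-0.018)]
108 [np.float64(-0.033), np.float64(0.338), np.float64(-0.078)]
118 [np.float64(-0.031), np.float64(0.319), np.float64(-0.136)]
128 [np.float64(-0.028), np.float64(0.291), np.float64(-0.19)]
138 [np.float64(-0.024), np.float64(0.254), np.float64(-0.238)]
148 [np.float64(-0.02), np.float64(0.209), np.float64(-0.278)]
158 [np.float64(-0.015), np.float64(0.157), np.float64(-0.311)]
168 [np.float64(-0.01), np.float64(0.101), np.float64(-0.333)]
178 [np.float64(-0.004), np.float64(0.042), np.float64(-0.346)]
188 [np.float64(0.002), np.float64(-0.018), np.float64(-0.348)]
198 [np.float64(0.008), np.float64(-0.078), np.float64(-0.34)]
208 [np.float64(0.013), np.float64(-0.136), np.float64(-0.321)]
```

```bash
python3 -m crank '[{"dp":[-0.009,0.09,0.146],"angular":[0,0,0]},{"dp":[-0.009,0.1,0.146],"angular":[0,0,0]},{"dp":[-0.012,0.118,0.128],"angular":[0,0,0]},{"dp":[-0.012,0.118,0.128],"angular":[0,0,0]},{"dp":[-0.013,0.138,0.105],"angular":[0,0,0]},{"dp":[-0.013,0.138,0.105],"angular":[0,0,0]},{"dp":[0,0,0],"angular":[0,0,0]}]'
```

```text
t: 12.05
tcp_pos: [0.4559, 0.0056, 0.1943]
tool_rot: [0.999, 0.05, 0.001, 0.006]
force: [-8.0, -17.5, 19.8]
finger_gap: 0.225
gripper_force: 41.5
```

Chord fit: the start angle was about 22 deg (q0≈-0.12) and the axis at grip lies at y≈42 mm. I'll re-centre the arc on that.

Run:
```python
import numpy as np
A=np.radians(np.r_[60,np.arange(70,211,10.)]); y=np.r_[10,42.2-60*np.cos(A)]/30; z=np.r_[191.6,146.8+60*np.sin(A)]/30
for a,dy,dz in zip(np.degrees(A),np.diff(y),np.diff(z)): print(int(round(a)),round(-.096*dy,3),round(dy,3),round(dz,3))
```

```text
60 -0.007 0.073 0.239
70 -0.03 0.316 0.147
80 -0.032 0.337 0.09
90 -0.033 0.347 0.03
100 -0.033 0.347 -0.03
110 -0.032 0.337 -0.09
120 -0.03 0.316 -0.147
130 -0.027 0.286 -0.2
140 -0.024 0.247 -0.247
150 -0.019 0.2 -0.286
160 -0.014 0.147 -0.316
170 -0.009 0.09 -0.337
180 -0.003 0.03 -0.347
190 0.003 -0.03 -0.347
200 0.009 -0.09 -0.337
210 0.014 -0.147 -0.316
```

```bash
python3 -m crank '[{"dp":[-0.007,0.073,0.239],"angular":[0,0,0]},{"dp":[-0.015,0.158,0.08],"angular":[0,0,0]},{"dp":[-0.015,0.158,0.067],"angular":[0,0,0]},{"dp":[-0.016,0.168,0.05],"angular":[0,0,0]},{"dp":[-0.016,0.168,0.04],"angular":[0,0,0]},{"dp":[-0.016,0.173,0.02],"angular":[0,0,0]},{"dp":[-0.016,0.173,0.01],"angular":[0,0,0]},{"dp":[0,0,0],"angular":[0,0,0]}]'
```

```text
t: 12.85
tcp_pos: [0.4517, 0.0427, 0.2075]
tool_rot: [0.999, 0.049, -0.0, 0.001]
force: [-2.8, -3.1, 7.5]
finger_gap: 0.225
gripper_force: 41.7
```

```bash
python3 -m crank '[{"dp":[-0.016,0.173,-0.01],"angular":[0,0,0]},{"dp":[-0.016,0.173,-0.02],"angular":[0,0,0]},{"dp":[-0.016,0.168,-0.04],"angular":[0,0,0]},{"dp":[-0.016,0.168,-0.05],"angular":[0,0,0]},{"dp":[-0.015,0.158,-0.067],"angular":[0,0,0]},{"dp":[-0.015,0.158,-0.08],"angular":[0,0,0]},{"dp":[-0.013,0.143,-0.093],"angular":[0,0,0]},{"dp":[-0.013,0.143,-0.106],"angular":[0,0,0]},{"dp":[-0.012,0.123,-0.12],"angular":[0,0,0]},{"dp":[-0.012,0.123,-0.127],"angular":[0,0,0]},{"dp":[0,0,0],"angular":[0,0,0]}]'
```

```text
t: 13.95
tcp_pos: [0.4467, 0.0892, 0.1844]
tool_rot: [0.999, 0.048, -0.002, -0.0]
force: [-2.2, -1.5, -2.2]
finger_gap: 0.228
gripper_force: 40.9
```

Now slowly through the dropping range (2.5 deg per row).

```bash
python3 -m crank '[{"dp":[-0.005,0.054,-0.068],"angular":[0,0,0]},{"dp":[-0.005,0.051,-0.071],"angular":[0,0,0]},{"dp":[-0.005,0.048,-0.073],"angular":[0,0,0]},{"dp":[-0.005,0.046,-0.075],"angular":[0,0,0]},{"dp":[-0.004,0.04,-0.077],"angular":[0,0,0]},{"dp":[-0.004,0.038,-0.078],"angular":[0,0,0]},{"dp":[-0.003,0.035,-0.08],"angular":[0,0,0]},{"dp":[-0.003,0.033,-0.081],"angular":[0,0,0]},{"dp":[0,0,0],"angular":[0,0,0]},{"dp":[0,0,0],"angular":[0,0,0]},{"dp":[-0.002,0.026,-0.083],"angular":[0,0,0]},{"dp":[-0.002,0.024,-0.084],"angular":[0,0,0]},{"dp":[-0.002,0.021,-0.085],"angular":[0,0,0]},{"dp":[-0.002,0.019,-0.085],"angular":[0,0,0]},{"dp":[-0.001,0.01,-0.086],"angular":[0,0,0]},{"dp":[-0.001,0.009,-0.087],"angular":[0,0,0]},{"dp":[-0.001,0.006,-0.087],"angular":[0,0,0]},{"dp":[0,0.005,-0.087],"angular":[0,0,0]},{"dp":[0,0,0],"angular":[0,0,0]}]'
python3 -m crank '[{"dp":[0,-0.005,-0.087],"angular":[0,0,0]},{"dp":[0.001,-0.006,-0.087],"angular":[0,0,0]},{"dp":[0.001,-0.009,-0.087],"angular":[0,0,0]},{"dp":[0.001,-0.01,-0.086],"angular":[0,0,0]},{"dp":[0.002,-0.019,-0.085],"angular":[0,0,0]},{"dp":[0.002,-0.021,-0.085],"angular":[0,0,0]},{"dp":[0.002,-0.024,-0.084],"angular":[0,0,0]},{"dp":[0.003,-0.026,-0.083],"angular":[0,0,0]},{"dp":[0.007,-0.07,-0.16],"angular":[0,0,0]},{"dp":[0.007,-0.077,-0.156],"angular":[0,0,0]},{"dp":[0,0,0],"angular":[0,0,0]},{"dp":[0,0,0],"angular":[0,0,0]},{"dp":[0,0,0],"angular":[0,0,0]},{"dp":[0,0,0],"angular":[0,0,0]},{"dp":[0,0,0],"angular":[0,0,0]},{"dp":[0,0,0],"angular":[0,0,0]}]'
python3 - <<'E'
from h import *
s=snap('side'); cv2.imwrite('pics/s6.png',cv2.resize(s['image'][170:320,220:400],None,fx=3.9,fy=3.9))
E
```

```text
t: 15.85
tcp_pos: [0.4453, 0.1017, 0.1462]
tool_rot: [0.999, 0.048, -0.002, 0.001]
force: [-3.3, -6.7, -0.1]
finger_gap: 0.229
gripper_force: 41.2
t: 17.45
tcp_pos: [0.4463, 0.0932, 0.1165]
tool_rot: [0.999, 0.048, -0.002, 0.001]
force: [-5.4, -11.3, 3.6]
finger_gap: 0.228
gripper_force: 41.4
```

View pics/s6.png

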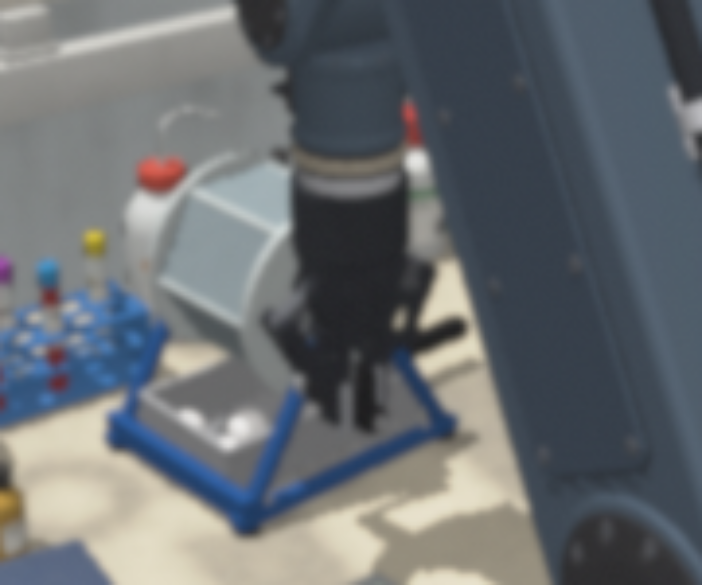

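Balls are visible in the pan at (190,415) and (240,428), the barrel is upside down, and by tool position the angle is about π. Turn back along the same arc.

```bash
python3 -m crank '[{"dp":[0,0,0],"angular":[0,0,0]},{"dp":[-0.007,0.077,0.156],"angular":[0,0,0]},{"dp":[-0.007,0.07,0.16],"angular":[0,0,0]},{"dp":[-0.005,0.05,0.167],"angular":[0,0,0]},{"dp":[-0.004,0.04,0.17],"angular":[0,0,0]},{"dp":[-0.002,0.019,0.173],"angular":[0,0,0]},{"dp":[-0.001,0.011,0.174],"angular":[0,0,0]},{"dp":[0.001,-0.011,0.174],"angular":[0,0,0]},{"dp":[0.002,-0.019,0.173],"angular":[0,0,0]},{"dp":[0.004,-0.04,0.17],"angular":[0,0,0]},{"dp":[0.005,-0.05,0.167],"angular":[0,0,0]},{"dp":[0.007,-0.068,0.161],"angular":[0,0,0]},{"dp":[0.008,-0.078,0.155],"angular":[0,0,0]},{"dp":[0.009,-0.094,0.148],"angular":[0,0,0]},{"dp":[0.01,-0.105,0.139],"angular":[0,0,0]},{"dp":[0.012,-0.123,0.127],"angular":[0,0,0]},{"dp":[0.012,-0.123,0.12],"angular":[0,0,0]},{"dp":[0.013,-0.143,0.106],"angular":[0,0,0]},{"dp":[0.013,-0.143,0.093],"angular":[0,0,0]},{"dp":[0,0,0],"angular":[0,0,0]}]'
python3 -m crank '[{"dp":[0.015,-0.158,0.08],"angular":[0,0,0]},{"dp":[0.015,-0.158,0.067],"angular":[0,0,0]},{"dp":[0.016,-0.168,0.05],"angular":[0,0,0]},{"dp":[0.016,-0.168,0.04],"angular":[0,0,0]},{"dp":[0.016,-0.173,0.02],"angular":[0,0,0]},{"dp":[0.016,-0.173,0.01],"angular":[0,0,0]},{"dp":[0.016,-0.173,-0.01],"angular":[0,0,0]},{"dp":[0.016,-0.173,-0.02],"angular":[0,0,0]},{"dp":[0.016,-0.168,-0.04],"angular":[0,0,0]},{"dp":[0.016,-0.168,-0.05],"angular":[0,0,0]},{"dp":[0.015,-0.158,-0.067],"angular":[0,0,0]},{"dp":[0.015,-0.158,-0.08],"angular":[0,0,0]},{"dp":[0,0,0],"angular":[0,0,0]}]'
```

```text
t: 19.5
tcp_pos: [0.4485, 0.0727, 0.1992]
tool_rot: [0.999, 0.047, -0.001, -0.0]
force: [-7.3, -1.9, -1.6]
finger_gap: 0.226
gripper_force: 41.0
t: 20.8
tcp_pos: [0.4551, 0.0124, 0.1998]
tool_rot: [0.999, 0.047, 0.0, 0.0]
force: [-5.8, -2.5, 2.4]
finger_gap: 0.23
gripper_force: 41.5
```

Remaining 60° → 30°, then open and rise clear.

```bash
python3 -m crank '[{"dp":[0.013,-0.143,-0.093],"angular":[0,0,0]},{"dp":[0.013,-0.143,-0.106],"angular":[0,0,0]},{"dp":[0.012,-0.123,-0.12],"angular":[0,0,0]},{"dp":[0.012,-0.123,-0.127],"angular":[0,0,0]},{"dp":[0.01,-0.105,-0.139],"angular":[0,0,0]},{"dp":[0.009,-0.094,-0.148],"angular":[0,0,0]},{"dp":[0,0,0],"angular":[0,0,0]},{"dp":[0,0,0],"angular":[0,0,0]}]'
python3 -m crank '[{"dp":[0,0,0],"angular":[0,0,0]},{"dp":[0,0,0],"angular":[0,0,0]},{"dp":[0,0,0],"angular":[0,0,0]},{"dp":[0,0,0],"angular":[0,0,0]},{"dp":[0,0,0],"angular":[0,0,0]},{"dp":[0,0,0.5],"angular":[0,0,0]},{"dp":[0,0,0.8],"angular":[0,0,0]},{"dp":[0,0,0.8],"angular":[0,0,0]},{"dp":[0,0,0.8],"angular":[0,0,0]},{"dp":[0,-0.5,0.8],"angular":[0,0,0]},{"dp":[0,-0.9,0.5],"angular":[0,0,0]},{"dp":[0,-1,0],"angular":[0,0,0]},{"dp":[0,-1,0],"angular":[0,0,0]},{"dp":[0,-1,0],"angular":[0,0,0]},{"dp":[0,-1,0],"angular":[0,0,0]},{"dp":[0,-1,0],"angular":[0,0,0]},{"dp":[0,-1,0],"angular":[0,0,0]},{"dp":[0,-1,0],"angular":[0,0,0]},{"dp":[0,0,0],"angular":[0,0,0]}]' 0
python3 - <<'E'
from h import *
s=snap('side'); t=snap('top')
a=cv2.resize(s['image'][190:320,230:380],(400,347)); b=cv2.resize(t['image'][190:300,230:350],(380,347))
cv2.imwrite('pics/f7.png',np.hstack([a,b]))
W=cloud(t)
# port rim edges -> barrel tilt: bright long edges; compare points above axis
th=np.radians(5.5);X=np.array([np.cos(th),np.sin(th)]);Y=np.array([-X[1],X[0]])
P=W.reshape(-1,3); c=(np.c_[(P[:,:2]-[.589,.055])@X,(P[:,:2]-[.589,.055])@Y,P[:,2]]*1000)
k=(abs(c[:,0])<42)&(c[:,2]>150)&(c[:,2]<230)
Q=c[k]
for lo in range(-70,75,10):
    q=Q[(Q[:,1]>=lo)&(Q[:,1]<lo+10)]
    if len(q):print(lo+5,len(q),np.median(q[:,2]).round(),q[:,2].max().round())
E
```

```text
t: 21.6
tcp_pos: [0.4575, -0.0098, 0.1775]
tool_rot: [0.999, 0.047, 0.0, 0.001]
force: [-4.6, -4.1, 0.1]
finger_gap: 0.223
gripper_force: 41.2
t: 23.5
tcp_pos: [0.4578, -0.2649, 0.3027]
tool_rot: [0.999, 0.046, 0.001, 0.001]
force: [-0.1, 0.7, 0.9]
finger_gap: 1.003
gripper_force: 0.0
-65 29 153.0 158.0
-55 107 164.0 180.0
-45 109 181.0 193.0
-35 113 198.0 205.0
-25 7 198.0 203.0
25 3 201.0 201.0
35 102 199.0 206.0
45 94 185.0 196.0
55 89 167.0 177.0
65 38 154.0 159.0
```

View pics/f7.png

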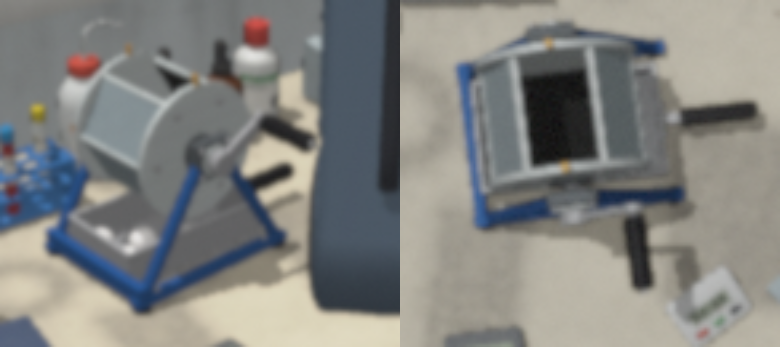

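The final view shows the barrel empty with its port level upwards (both sides the same height within 4 mm), balls in the pan at (120,237), and the pan home. Hand in.

```bash
python3 -c "
from station import order
print(order.sign_off())"
```

```text
the job is handed in; nothing more can be done
None
```

I handed the job in at about 23.6 s. The pan is home against the stop rail, and the barrel was turned down, emptied and returned to port-up. The last pictures show the barrel empty and balls in the pan, but I never counted all four there, and the hand-in returned no verdict.

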